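# Check a dry-bath well with the depth rod

## Robot

A 7-joint arm with a two-finger parallel gripper is mounted at the origin on a cart in front of the work surface, level with it; the furniture and walls round the work are solid. World frame = base frame: x ahead of the robot, y to its left, z up, the work surface at z = 0. Lengths are in mm, angles in rad, forces in N, time in s.
With the tool pointing down it reaches from about 400 to 875 mm from the base axis. Payload 19.3 kg.
Tool frame: the origin (TCP) lies at the very end of the fingers, on their centre line; the grasp point (between the pads) lies 19 mm behind it (grip_point_offset is the z of the grasp point in the tool frame, in mm); z points along the fingers, x is the direction in which the jaws open and shut, and the axes are right-handed (so a half turn about z gives the same grasp; the last joint's range is limited). The gripper opens to 85 mm and grips with 20 to 120 N. Pads are 22 mm wide; open, the fingers measure 114 mm over their backs; the gripper's body (76 mm by 85 mm) begins 54 mm behind the grasp point. The pads swing forward as they close: fully open they stand 13 mm farther back than shut.
Start: joints at [1.214, 0.521, -0.036, 1.599, 0.021, 1.021, -0.113], TCP at [176.775, -599.471, 231.291] pointing down, gripper open.
Joint ranges: [-2.91, 2.91], [-0.3, 2.13], [-1.5, 1.42], [0.17, 2.43], [-1.26, 4.41], [0.16, 1.93], [-2.52, 2.52]. Speed limits (rad/s): [1.89, 1.89, 2.39, 2.39, 3.01, 3.01, 3.01].

## Interface

Orientations are given as a 3x3 rotation matrix whose columns are the frame's x, y, z axes.
In Python, from workcell import movep, movel, goto_joints, open_gripper, clamp, wait, inverse_kinematics, read_state, camera, PlanningError, finish_job, grip_point_offset gives the robot as it stands. Calls block until the motion is done:
- movep(position, orientation): joint-space move of the TCP to a pose.
- movel(position, frame=None, max_speed=150, guard=None): straight line of the TCP; frame=None keeps the orientation; max_speed is the mean speed in mm/s. With guard (N) it stops when the force on the tool has changed by that much, and returns True; else False.
- goto_joints(angles): joint-space move.
- open_gripper() and clamp(): open the fingers fully, or close them until they stop; the grip force is fixed at half the most.
- wait(seconds).
- inverse_kinematics(position, orientation): joint angles nearest the present ones, or None.
- read_state(): the state.
- camera(name): name is "scene" or "top" or "wrist"; returns a dict with "image" (420x560x3 uint8, blue, green, red), "range_z" (420x560 float32, mm along the optical axis (not along the pixel's ray), 0 where there is no reading), "fx", "fy", "cx", "cy" (pixels), "dist_coeffs" ([k1, k2, p1, p2, k3] as OpenCV has them; the pictures are not rectified), "cam_to_world" (4x4, takes a point from camera to world coordinates). Camera axes: x right, y up, looking along -z (the intrinsics and any distortion apply to the point x, -y, -z); pixel columns grow to the right and rows downward; lengths in mm; the calibration is good to about 2 mm. A picture is of the moment at which its call begins.
A pose or a line that the arm cannot do raises PlanningError and nothing moves.
- finish_job(): hands the job in, once; it reports no verdict.
The state is a dict: "time": time; "qpos": joint angles; "qvel": joint speeds; "joint_efforts": joint torques, N m; "eef_pos": TCP position; "tool_rot": TCP orientation; "ft_force": force on the tool from outside, world axes, zero at the start; "torque": the same for the moment, N m; "finger_gap": finger opening in mm.
Only numpy, scipy, OpenCV 4.12 (cv2) and the standard library are available. Lean on these libraries where they do the work, as an engineer would, in place of code of your own. Each camera call takes 0.05 s, during which the arm holds its last target.

## Task

Take the steel depth rod out of the nearer tube rack, slide it into the left-hand well of the aluminium block until it stands on the bottom, let go and leave it there. Then read how much of the rod sticks out above the well's funnel: about 64 mm means the well is clear, so slide the marker in front of the block to the right-hand end of its track; about 94 mm means the well is blocked, so slide the marker to the left-hand end.

Things in the scene. Friction and masses are not known exactly. Their poses are not given: they have to be found in the camera images.
- rod_grip (a point): Centre of the dark ribbed head (22 mm thick, 18 mm high, at the very top) of the steel depth rod: round, 15.6 mm thick, 130 mm long, ring lines 10 mm apart. The point is 121 mm above the rod's lower end, 9 mm below its top; z runs up the rod. About 0.12 kg. It starts loosely upright in the tube rack, lower end 32 mm above the bench; once in a well it may lean up to 12 degrees.
- rack: The nearer blue tube rack, 66 x 150 x 62 mm (x, y, z), fixed. Origin: centre of its underside; y along its length. The rod stands at (+13.5, +27) mm or (-13.5, -27) mm of this frame, and a yellow-capped sample tube, top 141 mm above the bench (21 mm lower than the rod's), at the other. Fingers that close along the rack's x keep clear of the tube.
- block: Aluminium block 60 x 150 x 60 mm fixed on a grey base 190 x 200 x 12 mm. Origin on the bench under the base; x away from the robot, y left along the block. Two alike wells at x = 45 mm, y = +45 (left) and -45 mm (right). Each has a 10 mm high funnel, 39 mm wide inside at the rim, narrowing to a 21 mm bore. From rim to bottom: 66 mm if clear, 36 mm if blocked; either well may be blocked.
- left_well (a point): Centre of the funnel rim (mouth) of the left-hand well, the one to check, 82 mm above the bench; axes as the block's.
- marker_top (a point): Centre of the top of the marker: an upright grey block 28 mm (x) by 20 mm (y) by 40 mm high, sliding along y on a low aluminium track on the base, 115 mm before the wells. Its top is 66 mm, the track's top 26 mm above the bench. Axes as the block's.
- marker (a joint): Position of the marker along its track in m: 0 at the right-hand end (-y), 0.10 at the left-hand end (+y). It starts near the middle, stays where it is left and takes about 2 N to slide.

How it is judged:
By the outcome, as a careful person would: the job done as asked, in the order asked, and still so for the second after the job is handed in, with the robot touching nothing.
It also fails if it takes over 48 s, if anything falls off the work surface, if the arm or the gripper's body presses on something with over 40 N, if the wrist force passes 120 N, or if a joint passes its speed limit or range.

## Working session

There is one attempt and no reset: what is moved stays moved. The work goes in short steps, each a Python script; the robot and the scene stay as the last script left them, time stands still between calls to the robot, and variables do not carry over. Pictures are saved under pics/ and viewed, and the job is handed in when it is done.

```bash
ls; mkdir -p pics
python3 - <<'E'
from workcell import *
import cv2,numpy as np,pickle
d={}
for n in ("scene","top","wrist"):
    c=camera(n); d[n]=c; cv2.imwrite(f"pics/{n}0.png",c["image"])
    print(n,c["fx"],c["fy"],c["cx"],c["cy"],c["dist_coeffs"],np.round(c["cam_to_world"],3).tolist())
pickle.dump(d,open("d0.pkl","wb"))
s=read_state();print(s["time"],s["eef_pos"],np.round(s["tool_rot"],3).tolist(),s["finger_gap"],grip_point_offset)
E
```

```text
pics
scene 491.6698968563461 491.6698968563461 278.4851964069246 208.3709995685604 [-0.03002081  0.          0.          0.          0.        ] [[-0.784, 0.475, -0.399, 109.319], [-0.62, -0.608, 0.495, 666.264], [-0.007, 0.636, 0.772, 921.566], [0.0, 0.0, 0.0, 1.0]]
top 463.91685690173426 463.91685690173426 276.3213568396681 213.66712019987054 [-0.02002039  0.          0.          0.          0.        ] [[-0.007, 0.981, -0.191, 334.387], [-1.0, -0.008, -0.006, 131.606], [-0.007, 0.191, 0.981, 1069.509], [0.0, 0.0, 0.0, 1.0]]
wrist 307.1496473378341 307.1496473378341 285.1278822156908 207.11476479753523 [-0.01634176  0.          0.          0.          0.        ] [[0.282, 0.907, 0.314, 258.188], [-0.96, 0.267, 0.09, -576.004], [-0.002, -0.326, 0.945, 373.655], [0.0, 0.0, 0.0, 1.0]]
0.15 [ 176.70519521 -599.27349009  230.88942633] [[0.283, -0.959, -0.0], [-0.959, -0.283, 0.001], [-0.001, 0.0, -1.0]] 85.6803756738176 -18.700000000000003
```

View pics/scene0.png

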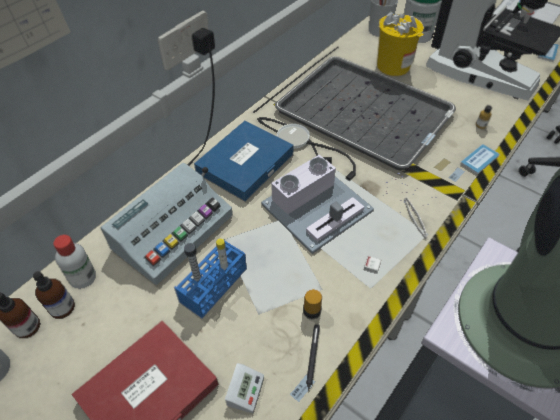

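View pics/top0.png

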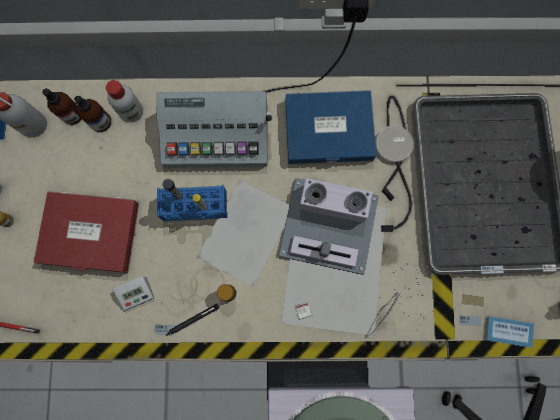

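The scene view shows the rack with the rod at about (190,248) and the yellow-capped tube at (222,242). The block's funnels are at (289,184) and (318,165), and the marker is at (337,211). In the top view, the rod head is at (169,186), the tube at (198,199), the wells at (318,193) and (353,201), and the marker at (323,248). Next I'll zoom in and measure.

```bash
cat > h.py <<'E'
import numpy as np,cv2
def ray(c,px):
    K=np.array([[c["fx"],0,c["cx"]],[0,c["fy"],c["cy"]],[0,0,1]])
    u=cv2.undistortPoints(np.float64(px).reshape(-1,1,2),K,np.float64(c["dist_coeffs"])).reshape(-1,2)
    T=np.array(c["cam_to_world"]); d=np.c_[u[:,0],-u[:,1],-np.ones(len(u))]@T[:3,:3].T
    return T[:3,3],d
def onz(c,px,z):
    o,d=ray(c,px); return o+d*((z-o[2])/d[:,2])[:,None]
def cloud(c):
    h,w=c["range_z"].shape; v,u=np.mgrid[:h,:w]
    o,d=ray(c,np.c_[u.ravel(),v.ravel()]); z=c["range_z"].ravel()
    P=o+d*z[:,None]; P[z==0]=np.nan
    return P.reshape(h,w,3)
def proj(c,P):
    T=np.linalg.inv(np.array(c["cam_to_world"])); P=np.atleast_2d(P)@T[:3,:3].T+T[:3,3]
    K=np.array([[c["fx"],0,c["cx"]],[0,c["fy"],c["cy"]],[0,0,1]])
    return cv2.projectPoints(P*[1,-1,-1],np.zeros(3),np.zeros(3),K,np.float64(c["dist_coeffs"]))[0].reshape(-1,2)
def crop(c,x0,y0,w,h,s,name):
    cv2.imwrite(name,cv2.resize(c["image"][y0:y0+h,x0:x0+w],None,fx=s,fy=s,interpolation=cv2.INTER_CUBIC))
E
python3 - <<'E'
import pickle; from h import *
d=pickle.load(open("d0.pkl","rb"))
a=cv2.resize(d["top"]["image"][170:235,145:240],None,fx=4,fy=4,interpolation=2)
b=cv2.resize(d["top"]["image"][170:275,275:390],None,fx=4,fy=4,interpolation=2)
im=np.zeros((600,800,3),np.uint8); im[:260,:380]=a; im[:420,340+0:800]=np.pad(b,((0,0),(0,0),(0,0)))[:420,:460]
a2=cv2.resize(d["scene"]["image"][225:320,170:255],None,fx=3,fy=3,interpolation=2)
im[300:585,:255]=a2
cv2.imwrite("pics/z1.png",im)
for n in("top","scene"):
    c=d[n];P=cloud(c); hsv=cv2.cvtColor(c["image"],cv2.COLOR_BGR2HSV)
    g=P[(P[...,2]>-20)&(P[...,2]<20)&(P[...,0]>400)&(P[...,0]<900)]; print(n,"bench z",np.median(g[:,2]),len(g))
    x=P[...,0];y=P[...,1];z=P[...,2]
    # rack top
    m=(hsv[...,0]>100)&(hsv[...,0]<125)&(hsv[...,1]>120)&(abs(z-62)<5)
    q=P[m]; q=q[(q[:,1]>150)]; 
    print("rack",len(q),cv2.minAreaRect(q[:,:2].astype(np.float32)),np.median(q[:,2]))
    m=(z>60)&(z<90)&(x>400); 
    for lo,hi,nm in((130,172,"tall"),(66,90,"blk"),(55,70,"55-70")):
        mm=((z>lo)&(z<hi)&(x>350)&(x<900)).astype(np.uint8)
        k,l,s,ce=cv2.connectedComponentsWithStats(mm)
        for i in range(1,k):
            if s[i,4]>15:
                Q=P[l==i]; print(nm,s[i].tolist(),np.round(np.median(Q,0)),np.round(Q.min(0)),np.round(Q.max(0)))
E
```

```text
top bench z 1.9669757007635553 78130
rack 1002 ((649.2252197265625, 402.60626220703125), (367.4598083496094, 153.5012664794922), 40.246273040771484) 60.22518059553397
tall [371, 43, 20, 3, 28] [899. -99. 133.] [ 897. -118.  131.] [900. -75. 137.]
tall [507, 43, 11, 2, 17] [ 899. -389.  133.] [ 898. -402.  130.] [ 900. -378.  136.]
tall [248, 44, 15, 3, 36] [899. 183. 134.] [897. 166. 130.] [900. 197. 139.]
tall [334, 56, 8, 11, 29] [849.   2. 150.] [845.  -3. 131.] [852.   8. 172.]
tall [106, 80, 15, 15, 174] [801. 492. 134.] [785. 476. 130.] [818. 508. 139.]
tall [42, 88, 8, 8, 49] [792. 640. 134.] [786. 634. 130.] [803. 648. 140.]
tall [0, 92, 12, 12, 79] [778. 720. 146.] [768. 714. 133.] [790. 733. 149.]
tall [74, 96, 9, 7, 43] [775. 566. 134.] [768. 560. 130.] [783. 577. 139.]
tall [0, 100, 11, 11, 74] [758. 725. 143.] [751. 716. 131.] [769. 738. 151.]
tall [163, 179, 12, 12, 117] [574. 355. 161.] [566. 346. 132.] [586. 366. 166.]
tall [193, 194, 9, 9, 62] [550. 302. 141.] [543. 293. 130.] [558. 309. 146.]
blk [210, 55, 130, 7, 468] [899. 129.  78.] [896. -11.  66.] [900. 288.  9
[... 10311 characters left out ...]
 11, 73] [688. 326.  59.] [673. 317.  55.] [699. 336.  65.]
55-70 [37, 236, 13, 12, 52] [899. 499.  63.] [892. 486.  56.] [900. 517.  70.]
55-70 [174, 240, 72, 66, 1178] [560. 342.  60.] [527. 254.  55.] [596. 407.  69.]
55-70 [155, 242, 13, 12, 76] [688. 354.  59.] [674. 343.  55.] [697. 363.  65.]
55-70 [145, 250, 13, 13, 73] [688. 380.  59.] [675. 372.  55.] [700. 389.  64.]
55-70 [60, 255, 30, 21, 134] [777. 501.  63.] [771. 465.  55.] [805. 523.  70.]
55-70 [40, 285, 26, 23, 132] [754. 572.  62.] [747. 541.  55.] [773. 595.  70.]
55-70 [304, 289, 17, 17, 195] [362. 253.  63.] [350. 233.  55.] [377. 269.  67.]
55-70 [2, 304, 29, 25, 143] [772. 643.  62.] [766. 614.  55.] [791. 668.  70.]
```

View pics/z1.png

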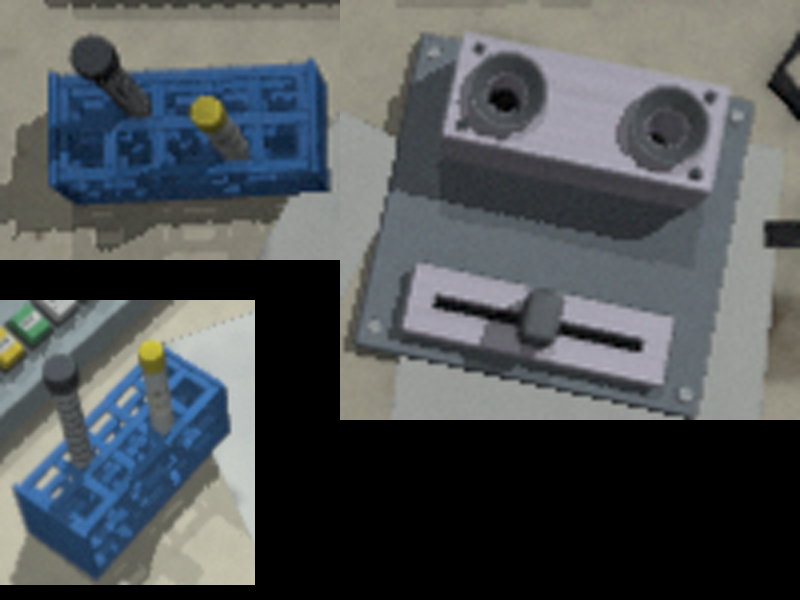

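Run:
```python
import pickle; from h import *
d=pickle.load(open("d0.pkl","rb"))
def rect(q): 
    r=cv2.minAreaRect(q[:,:2].astype(np.float32)); return np.round(np.r_[r[0],r[1],r[2]],1)
for n in("top","scene"):
    c=d[n];P=cloud(c); x,y,z=P[...,0],P[...,1],P[...,2]
    def box(x0,x1,y0,y1,z0,z1): return P[(x>x0)&(x<x1)&(y>y0)&(y<y1)&(z>z0)&(z<z1)]
    print(n)
    print(" rack",rect(box(515,610,240,420,56,68)))
    q=box(555,595,335,380,156,170);print(" rodtop",len(q),q.mean(0),rect(q))
    q=box(530,570,285,320,136,150);print(" tubetop",len(q),q.mean(0),rect(q))
    q=box(500,630,-100,110,66,90);print(" block",rect(q))
    for y0,y1 in((5,90),(-80,-10)):
        q=box(500,630,y0,y1,77.5,90);print(" rim",len(q),np.median(q[:,2]),rect(q),cv2.minEnclosingCircle(q[:,:2].astype(np.float32)))
    q=box(425,480,10,60,60,75);print(" marker",len(q),np.median(q[:,2]),rect(q))
    q=box(400,500,-80,120,22,32);print(" track",rect(q),np.median(q[:,2]))
# ellipse ray
c=d["top"]
print(onz(c,[[315.8,193.8],[356.3,201.8]],82),onz(c,[[325.8,245.5]],66))
```

```text
top
 rack [563.4 329.   64.6 150.2   2.5]
 rodtop 93 [575.4091169  356.16436389 161.92367247] [575.9 356.2  19.6  19.   88.5]
 tubetop 54 [550.8703698  301.43381335 140.90638781] [550.9 301.4  14.6  14.6   0. ]
 block [564.7   4.7 150.2  61.3  77.3]
 rim 144 80.91720688060985 [574.7  49.   41.7  42.2  88.7] ((574.8175048828125, 48.37473678588867), 22.116104125976562)
 rim 156 81.08815888901563 [555.5 -39.3  41.6  42.7  44.3] ((555.113525390625, -39.446964263916016), 22.260801315307617)
 marker 115 66.33906128262402 [452.8  31.2  19.6  27.8  78. ]
 track [452.7  30.3 150.1  40.2  77. ] 26.521895193308524
scene
 rack [562.8 330.1  65.4 151.5   2.2]
 rodtop 105 [573.97197883 358.4190913  161.86579796] [575.9 357.7  21.4  21.9  66.2]
 tubetop 61 [549.42245431 303.43928954 140.80481646] [549.5 302.9  15.9  15.9  34.2]
 block [564.    5.4 153.   64.4  76.9]
 rim 105 80.8200350432927 [575.2  54.8  56.8  42.5  86.4] ((569.232666015625, 55.51938247680664), 31.89737319946289)
 rim 90 80.8382134145229 [554.  -39.3  42.1  43.   81.3] ((553.62548828125, -41.631221771240234), 24.430858612060547)
 marker 94 65.60529831135347 [452.5  32.5  19.8  27.9  77.5]
 track [452.   31.8 150.8  42.7  76.6] 26.24431971165052
[[570.60005163  50.6892531   82.        ]
 [551.97020662 -37.10032575  82.        ]] [[458.79572245  30.30366066  66.        ]]
```

Both views agree with the given sizes: the wells are 90 mm apart, the track is 150 mm long, and the tops are at 62, 82, 66 and 162 mm. The rod is at about (575,357), the left well at about (574.7,49) and the marker at about (452.7,31.8). The block's yaw is about -12.8° and the rack's about +2.4°. Next I'll check reachability and hover over the rod.

```bash
cat >> h.py <<'E'
def down(deg):
    a=np.radians(deg); x=np.array([np.cos(a),np.sin(a),0]); z=np.array([0,0,-1.]); return np.c_[x,np.cross(z,x),z]
E
python3 - <<'E'
from workcell import *; from h import *
s=read_state(); print(np.round(s["qpos"],2))
for nm,p,angs in (("rod",[575.3,357.2,134],(2.4,-177.6)),("well",[574.7,49.2,185],(-102.8,-12.8,77.2,167.2,-60,-40,120)),("mk",[452.7,31.8,40],(-12.8,77.2,-102.8,167.2))):
    for a in angs:
        q=inverse_kinematics(p,down(a)); print(nm,a,None if q is None else np.round(q,2))
E
```

```text
[ 1.21  0.52 -0.04  1.6   0.02  1.02 -0.11]
rod 2.4 [-0.08  0.91 -1.01  1.5   0.8   1.18 -1.17]
rod -177.6 [ 0.02  1.06 -1.28  1.49  1.02  1.36  1.85]
well -102.8 [ 0.07  0.52 -0.36  1.76  0.22  0.9  -2.18]
well -12.8 [ 0.23  0.56 -0.6   1.75  0.38  0.95 -0.74]
well 77.2 [ 0.4   0.63 -0.86  1.75  0.55  1.02  0.68]
well 167.2 [ 0.6   0.84 -1.28  1.74  0.85  1.24  2.02]
well -60 [ 0.15  0.53 -0.48  1.76  0.3   0.92 -1.5 ]
well -40 [ 0.19  0.54 -0.53  1.76  0.33  0.93 -1.18]
well 120 [ 0.6   0.84 -1.28  1.74  0.85  1.24  1.2 ]
mk -12.8 [ 0.1   0.61 -0.39  2.16  0.52  0.46 -0.92]
mk 77.2 [ 0.35  0.69 -0.73  2.15  0.83  0.61  0.36]
mk -102.8 [-0.08  0.59 -0.15  2.17  0.22  0.39 -2.21]
mk 167.2 [-0.77  0.8   0.8   2.2  -1.08  0.62 -2.52]
```

Run:
```python
from workcell import *; from h import *
import pickle
movep([575.3,357.2,255],down(2.4))
s=read_state();print(s["time"],s["eef_pos"],s["finger_gap"])
c=camera("wrist");pickle.dump(c,open("w1.pkl","wb"));cv2.imwrite("pics/w1.png",c["image"])
P=cloud(c);x,y,z=P[...,0],P[...,1],P[...,2]
q=P[(abs(x-575)<20)&(abs(y-357)<20)&(z>156)&(z<170)];print(len(q),q.mean(0) if len(q) else 0,q.min(0),q.max(0))
print(proj(c,[[575.3,357.2,162],[550,302.5,141]]))
```

```text
3.7583 [575.69086551 356.5717753  254.89087768] 85.34047526472271
562 [576.11417731 358.38785226 161.87821237] [565.30958754 346.94840693 156.01291526] [586.92851554 368.58702981 163.95007927]
[[283.99024604 209.42832039]
 [254.81903338 256.05247143]]
```

View pics/w1.png

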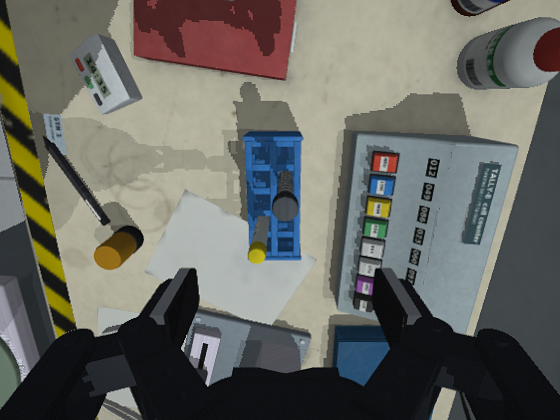

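The wrist view shows the rod's dark head at (286,204), where I predicted (284,209), with the tube clear at (257,252). I'll grasp the rod and lift it out.

Run:
```python
from workcell import *; from h import *
import pickle
print(movel([575.7,357.6,134],max_speed=120,guard=15))
s=read_state();print(s["time"],s["eef_pos"],np.round(s["ft_force"],1))
clamp();s=read_state();print(s["time"],s["finger_gap"],s["eef_pos"],np.round(s["ft_force"],1))
print(movel([575.7,357.6,240],max_speed=120,guard=25))
s=read_state();print(s["time"],s["finger_gap"],s["eef_pos"],np.round(s["ft_force"],1))
c={n:camera(n) for n in("scene","top")};pickle.dump(c,open("l1.pkl","wb"))
im=np.hstack([cv2.resize(c["scene"]["image"][120:300,120:320],None,fx=2,fy=2),cv2.resize(c["top"]["image"][120:300,100:300],None,fx=2,fy=2)]);cv2.imwrite("pics/l1.png",im)
```

```text
False
4.9667 [575.91521439 357.91184704 134.82726041] [-0.  -0.6 -0.8]
5.5833 19.947781568386777 [575.80091336 357.74847668 134.27274552] [-0.7 -0.   4.7]
False
6.6167 19.848285267243767 [575.57128132 357.32240635 239.15901061] [-0.2  0.4 -1.8]
```

View pics/l1.png

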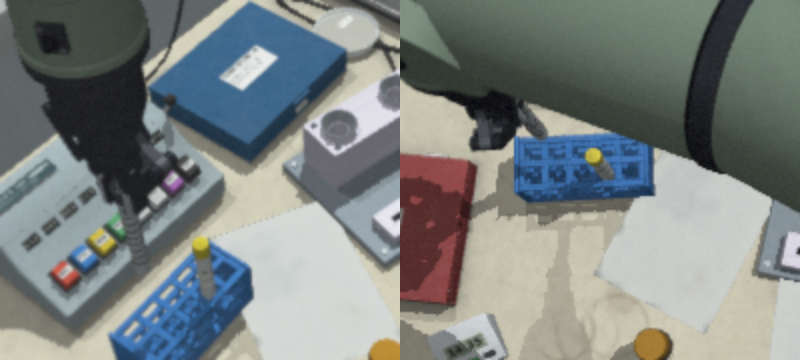

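The rod has left the rack. Its lower end is at about (190,253) in the scene view and the tube is undisturbed. Next I'll measure any lean in the hand and move above the well.

Run:
```python
from workcell import *; from h import *
import pickle
c=pickle.load(open("l1.pkl","rb"))
for n,p in(("scene",[[190,252.5]]),("top",[[172,186.5]])): print(n,onz(c[n],p,138), proj(c[n],[[575.5,357.5,137]]))
movep([574.7,49.2,225],down(-12.8))
s=read_state();print(s["time"],s["finger_gap"],s["eef_pos"],np.round(s["ft_force"],1))
c={n:camera(n) for n in("scene","top","wrist")};pickle.dump(c,open("l2.pkl","wb"))
im=np.hstack([cv2.resize(c["scene"]["image"][100:260,220:380],None,fx=2.5,fy=2.5),cv2.resize(c["top"]["image"][120:280,250:410],None,fx=2.5,fy=2.5)]);cv2.imwrite("pics/l2.png",im)
for n in ("scene","top"):print(n,proj(c[n],[[574.7,49.2,124],[574.7,49.2,82]]))
```

```text
scene [[580.21160355 355.27410444 138.        ]] [[191.00082749 254.80187661]]
top [[575.33084918 353.06083897 138.        ]] [[169.98283121 186.55973512]]
7.9 19.939172773908297 [574.85790218  50.66752144 225.26006894] [-0.4  0.9 -1. ]
scene [[289.02021664 168.55368855]
 [288.85671097 181.20374712]]
top [[317.99281945 187.22213785]
 [316.43729158 191.97072642]]
```

View pics/l2.png

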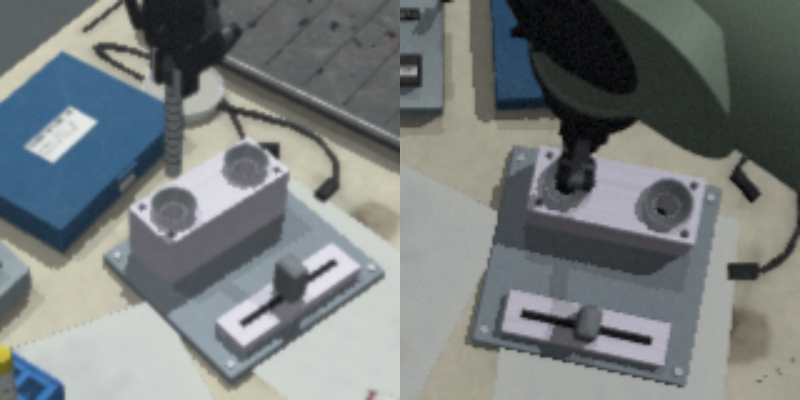

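The scene view shows the rod's lower end at about (289,170), right above the left funnel, where I predicted (289,169). I'll lower it with a force guard.

Run:
```python
from workcell import *; from h import *
import pickle
s=read_state();print(s["eef_pos"],np.round(s["ft_force"],1))
print(movel([574.7,49.2,190],max_speed=80,guard=12))
s=read_state();print(s["eef_pos"],np.round(s["ft_force"],1))
print(movel([574.7,49.2,116],max_speed=35,guard=6))
s=read_state();print(s["time"],s["finger_gap"],s["eef_pos"],np.round(s["ft_force"],1),"end z",s["eef_pos"][2]-102.3)
c={n:camera(n) for n in("scene","top")};pickle.dump(c,open("l3.pkl","wb"))
im=np.hstack([cv2.resize(c["scene"]["image"][100:260,220:380],None,fx=2.5,fy=2.5),cv2.resize(c["top"]["image"][120:280,250:410],None,fx=2.5,fy=2.5)]);cv2.imwrite("pics/l3.png",im)
```

```text
[574.76636981  50.70426953 225.10777988] [ 0.5  0.3 -2. ]
False
[574.68531959  49.37486727 189.92120274] [ 0.3 -0.3 -2.2]
True
9.8667 20.210238945913492 [574.99722132  49.60601012 148.20731602] [-0.2 -0.1  8.2] end z 45.90731602416376
```

View pics/l3.png

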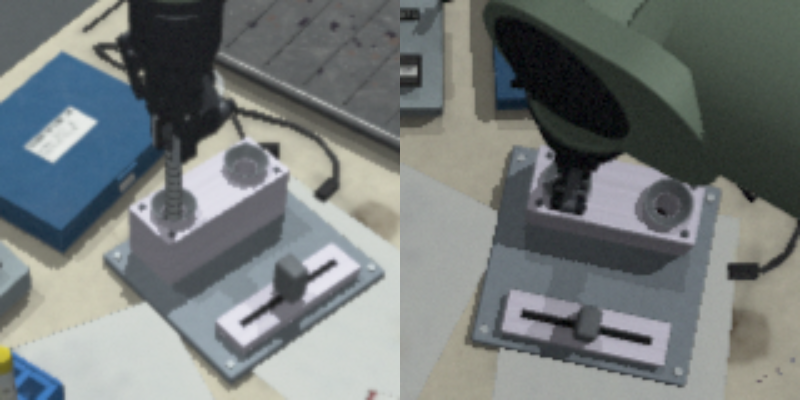

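The rod stopped with its end at z ≈ 45.9, inside the bore and with almost no side force. That matches "blocked" (46). I'll release it, rise and verify.

Run:
```python
from workcell import *; from h import *
import pickle
open_gripper();s=read_state();print(s["time"],s["finger_gap"],s["eef_pos"],np.round(s["ft_force"],1))
print(movel([574.7,49.2,250],max_speed=120,guard=15))
movep([452.7,31.8,250],down(-12.8))
s=read_state();print(s["time"],s["eef_pos"])
c={n:camera(n) for n in("scene","top","wrist")};pickle.dump(c,open("l4.pkl","wb"))
im=np.hstack([cv2.resize(c["scene"]["image"][100:260,220:380],None,fx=2.5,fy=2.5),cv2.resize(c["wrist"]["image"],None,fx=.71,fy=.955)[:400,:400]]);cv2.imwrite("pics/l4.png",im)
for n in c:
    P=cloud(c[n]);x,y,z=P[...,0],P[...,1],P[...,2]
    q=P[(abs(x-575)<32)&(abs(y-49)<32)&(z>86)&(z<200)]
    if len(q): 
        t=np.percentile(q[:,2],95); k=q[q[:,2]>t-4]; print(n,len(q),"top",t,k.mean(0),"low",q[q[:,2]<105].mean(0))
    q=P[(abs(x-453)<25)&(abs(y-32)<25)&(z>62)&(z<72)]; print(" mk",len(q),cv2.minAreaRect(q[:,:2].astype(np.float32)) if len(q)>5 else 0)
```

```text
10.6167 85.22729017778394 [574.35725825  48.99219625 147.79770738] [-0.2  0.6  0.4]
False
12.175 [452.53418058  31.23562451 249.88175932]
scene 259 top 177.20467654228153 [573.29609355  50.42240102 176.06687489] low [570.67492306  53.54438402  95.18747644]
 mk 84 ((452.107666015625, 33.02598571777344), (18.797077178955078, 28.186336517333984), 75.77436065673828)
 mk 74 ((452.76214599609375, 35.261253356933594), (15.23141098022461, 28.553396224975586), 88.18167877197266)
wrist 1554 top 176.8909450328306 [574.14249497  49.7138646  175.89478369] low [569.53767212  52.44164765  95.64960797]
 mk 438 ((453.0002746582031, 31.498382568359375), (19.65504264831543, 27.74165153503418), 76.90274047851562)
```

View pics/l4.png

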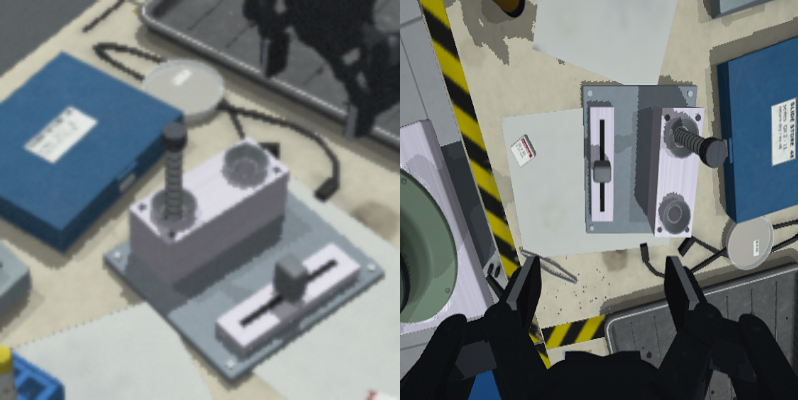

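The rod stands freely in the left well at scene (174,130 in the crop). Its top is at z ≈ 176.5 in two cameras, so about 94 mm protrudes and the well is blocked. I'll push the marker to the left-hand end (+y) with closed fingers and a force guard.

Run:
```python
from workcell import *; from h import *
import pickle
m=np.array([452.6,31.6]); u=np.array([.2215,.975]); R=down(-12.8)
def p(s,z): return np.r_[m+u*s,z]
clamp()
movep(p(-42,150),R)
print(movel(p(-42,35),max_speed=100,guard=12))
s=read_state();print(s["time"],s["finger_gap"],s["eef_pos"],np.round(s["ft_force"],1))
print(movel(p(-24,35),max_speed=60,guard=12))
print(movel(p(38,35),max_speed=40,guard=10))
s=read_state();e=s["eef_pos"];print(s["time"],"along",(e[:2]-m)@u,e,np.round(s["ft_force"],1))
pickle.dump(e,open("e.pkl","wb"))
c=camera("scene");cv2.imwrite("pics/m1.png",cv2.resize(c["image"][100:260,220:380],None,fx=3,fy=3))
```

```text
False
14.9 0.3346325651078298 [443.54719648  -9.36371655  35.39464863] [ 0.4 -0.7  0.1]
False
True
16.55 along 28.34295130118175 [458.70249374  59.28333224  34.73622094] [-0.7 -4.7  3.3]
```

View pics/m1.png

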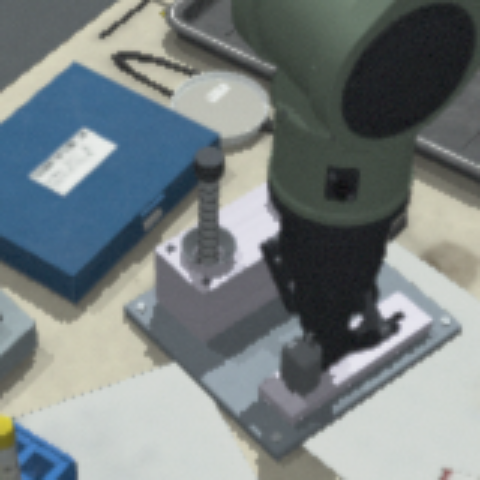

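The guard stopped the push at +28.3 mm, where I predicted about 28.5 for the end stop. The marker is at the left end, at (302,362) in the crop. I'll back off, lift clear and check.

Run:
```python
from workcell import *; from h import *
import pickle
m=np.array([452.6,31.6]); u=np.array([.2215,.975])
def p(s,z): return np.r_[m+u*s,z]
movel(p(18,36),max_speed=50)
movel(p(10,200),max_speed=120)
movep(p(-150,280),down(-12.8))
c={n:camera(n) for n in("scene","top","wrist")}
s=read_state();print(s["time"],np.round(s["ft_force"],1))
for n in c:
    P=cloud(c[n]);x,y,z=P[...,0],P[...,1],P[...,2]
    q=P[(abs(x-460)<40)&(abs(y-50)<70)&(z>62)&(z<72)]; print(n,"mk",len(q))
    if len(q)>5:
        r=cv2.minAreaRect(q[:,:2].astype(np.float32)); print(r,"along from start",(np.array(r[0])-m)@u)
    q=P[(abs(x-460)<70)&(abs(y-35)<110)&(z>22)&(z<30)]; print(" track",cv2.minAreaRect(q[:,:2].astype(np.float32)) if len(q)>5 else 0)
    q=P[(abs(x-575)<32)&(abs(y-49)<32)&(z>86)&(z<200)]
    if len(q): t=np.percentile(q[:,2],95);print(" rod",t,q[q[:,2]>t-4].mean(0))
im=np.hstack([cv2.resize(c["scene"]["image"][100:260,220:380],None,fx=2.5,fy=2.5),cv2.resize(c["top"]["image"][140:300,260:420],None,fx=2.5,fy=2.5)]);cv2.imwrite("pics/m2.png",im)
```

```text
19.4667 [ 0.2  0.  -0.3]
scene mk 91
((462.5108642578125, 80.07074737548828), (20.2144832611084, 27.297054290771484), 78.5174789428711) along from start 49.454235124206534
 track ((484.3880920410156, 23.760387420654297), (152.6659393310547, 108.85389709472656), 77.49557495117188)
 rod 177.4278740962354 [573.59029493  50.30405419 176.42252167]
top mk 111
((463.2935485839844, 78.90950012207031), (19.228343963623047, 27.72370719909668), 77.7891845703125) along from start 48.49538363037109
 track ((484.6470642089844, 22.98406982421875), (149.90914916992188, 106.22576904296875), 76.96978759765625)
 rod 178.5772604032895 [574.4117889   49.42019866 176.80102204]
wrist mk 0
 track ((481.09039306640625, 8.6651611328125), (119.19171142578125, 104.60331726074219), 77.29359436035156)
```

View pics/m2.png

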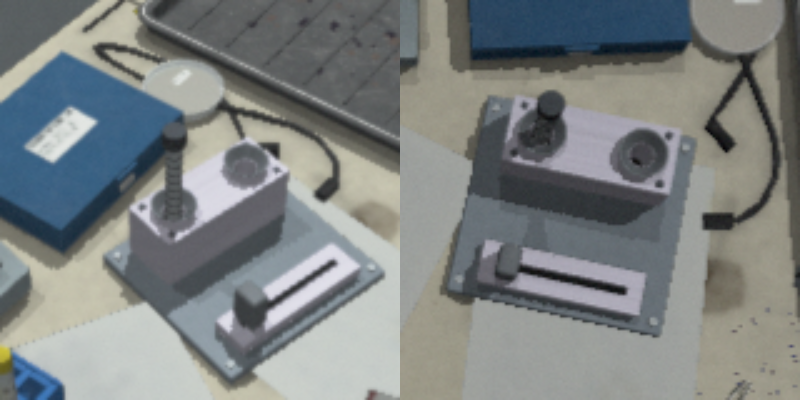

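The marker is at the left end: scene crop (249,300), top crop (508,262). It lies 49.4 and 49.7 mm from the track centre in the two views, against a nominal 50. The rod still stands in the left well, and the arm is clear of everything.

```bash
python3 -c "
from workcell import *
finish_job()"
```

```text
the job is handed in; nothing more can be done
```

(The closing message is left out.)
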